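# Pack the density cup from behind the sample jars

### The arm

A 6-joint arm with a two-finger parallel gripper is mounted at the origin on the work surface. World frame = base frame: x ahead of the robot, y to its left, z up, the work surface at z = 0. Lengths are in m, angles in degrees, forces in N, time in s.
With the tool pointing down it reaches from about 0.4 to 0.825 m from the base axis. Payload 7 kg.
Tool frame: the origin (TCP) lies midway between the tips of the shut fingers; the grasp point (between the pads) lies 19 mm behind it; z points along the fingers, y is the direction in which the jaws open and shut (so a half turn about z gives the same grasp; the last joint's range is limited). The gripper opens to 88 mm and grips with 3 to 60 N. Pads are 19 mm wide; open, the fingers measure 130 mm over their backs; the gripper's body (78 mm by 193 mm) begins 47 mm behind the grasp point.
Start: joints at [-51.962, 20.546, 0.682, 0, -70.136, -16.507], TCP at [0.248, -0.628, 0.227] pointing down, gripper open.
Joint ranges: [-176.03, 176.03], [-82.01, 121.73], [-58.28, 71.71], [-173.87, 95.51], [-174.79, -0.11], [-173.66, 173.66]. Speed limits (degrees/s): [136.94, 136.94, 172.46, 180, 180, 180].

### API

Orientations are given as a 3x3 rotation matrix whose columns are the frame's x, y, z axes.
In Python, from rig import robot gives the robot as it stands. Calls block until the motion is done:
- robot.goto(position, orientation): joint-space move of the TCP to a pose.
- robot.servo_line(position, ori=None, speed=0.15): straight line of the TCP; ori=None keeps the orientation; speed is the mean speed in m/s.
- robot.movej(angles): joint-space move.
- robot.move_gripper(opening): opening from 0.0 (shut) to 1.0 (fully open); the grip force is fixed at half the most; returns when the fingers have stopped.
- robot.dwell(seconds).
- robot.ik(position, orientation): joint angles nearest the present ones, or None.
- robot.grab_frame(name): name is "side" or "top"; returns (picture, depth): 400x640x3 uint8, red, green, blue; 400x640 float32, m along the optical axis (not along the pixel's ray), 0 where there is no reading.
- robot.camera_info(name): a dict with "vfov" (degrees; the focal length in pixels is half the picture's height over the tangent of half this angle, whatever the lens; pixels are square), "cx", "cy" (the principal point, pixels), "view" (4x4, takes a point from world to camera coordinates). Camera axes: x right, y down, z forward; pixel columns grow to the right and rows downward; lengths in m; the calibration is good to about 2 mm. A picture is of the moment at which its call begins. camera_info takes no time and is no camera call.
A pose or a line that the arm cannot do raises robot.Unreachable and nothing moves.
- robot.job_done(): hands the job in, once; it reports no verdict.
Readings, each from a call of its own:
- robot.read_t(): time.
- robot.read_qpos(): joint angles.
- robot.read_qvel(): joint speeds.
- robot.read_effort(): joint torques, N m.
- robot.read_position(): TCP position.
- robot.read_tcp_rot(): TCP orientation.
- robot.read_force(): force on the tool from outside, world axes, zero at the start.
- robot.read_ft_torque(): the same for the moment, N m.
- robot.read_grip_width(): opening from 0.0 (shut) to 1.0 (fully open).
Only numpy, scipy, OpenCV 4.12 (cv2) and the standard library are available. Lean on these libraries where they do the work, as an engineer would, in place of code of your own. Each camera call takes 0.05 s, during which the arm holds its last target.

### The job

The steel density cup stands on the grey tray behind a jar and a bottle: first move the jar and the bottle out of the way, both standing on the black rubber mat, and leave them there while you set the cup upright in the square foam pocket of the open case, fully down so that nothing stands above the rim, and close the lid fully. Then put the jar and the bottle back on the tray, each to the same place where it stood at the start. Keep all three upright all the time, and leave the tub and the spanner alone.

Things in the scene. Friction and masses are not known exactly. Their poses are not given: they have to be found in the camera images.
- jar_mid (a point): Straight-sided closed sample jar, cloudy white with a white lid and a paper label: upright cylinder 60 mm diameter, 105 mm tall, about 0.3 kg. This point is on its axis, half-way up (52 mm above its underside); z up along the axis. Best gripped 65 to 75 mm above its underside: the fingers then pass over the cup's top.
- bottle_mid (a point): White narrow-necked bottle with a small black cap: body 56 mm diameter and straight up to 85 mm, then a shoulder and a 31 mm wide cap, 115 mm tall in all, about 0.25 kg. This point is on its axis, half-way up (57 mm above its underside); z up along the axis. Best gripped on the body 65 to 72 mm above its underside.
- cup_mid (a point): Steel density cup: a plain upright closed steel cylinder 46 mm diameter, 46 mm tall, about 0.22 kg. This point is on its axis, half-way up (23 mm above its underside); z up along the axis. Best gripped in the upper half (30 mm above its underside), so that the fingertips clear the foam of the case.
- tray: Fixed grey spill tray, 160 (x) by 180 (y) mm, floor 3 mm thick, rim 12 mm high, 4 mm thick. Origin: centre of its underside; z up. Jar and bottle start at x -30, y +40 and -40 mm (either way round), the cup behind them at x +18, y 0; thin white rings on the floor mark these places.
- mat: Fixed flat black rubber mat, 160 (x) by 200 (y) by 3 mm thick, the free side area. Origin: centre of its underside; z up.
- pocket (a point): Floor centre of the 74 mm square pocket in the 8 mm deep black foam of the open grey case; it is 5 mm above the bench. z up, x to the lid's hinge, y along the hinge. Fixed case: 160 (x) by 150 (y) mm, walls 5 mm, rim 50 mm above this point, front wall's outside at x -65, inner side walls at y +-70. Hinge line: x +95 mm, 50.5 mm above this point, parallel to y.
- case_lid (a joint): Lid angle, rad: 0 fully closed, 1.57 upright, limit 1.9 (leaning back off the case); starts at 1.45 to 1.75. Hinge friction 0.18 N m: the lid stays at any angle and must be pushed down all the way. It is a flat grey plate, 160 mm from hinge to free edge, 150 mm wide, 8 mm thick, inner face on the hinge line.
- lid_edge (a point): Middle of the lid's free edge (half-way through its thickness), 160 mm from the hinge; moves with the lid. Own axes: at lid angle 0 parallel to those of pocket; -x points from the hinge to the free edge, z out of the outer face.
- tub: Bystander: closed white tub with a yellow lid, 76 mm diameter, 69 mm tall; origin at the centre of its underside. Leave alone.
- spanner: Bystander: steel spanner lying flat, 160 mm long along its x; origin under its middle. Leave alone.
Things that resemble listed ones, but are neither listed nor needed, are in the scene too. What is shaped like the part that bears bottle_mid but blue or purple is not meant.

How it is judged:
By the outcome, as a careful person would: the job done as asked, in the order asked, and still so for the second after the job is handed in, with the robot touching nothing.
It also fails if it takes over 141 s, if anything falls off the work surface, if the arm or the gripper's body presses on something with over 40 N, if the wrist force passes 120 N, or if a joint passes its speed limit or range.

## Working session

There is one attempt and no reset: what is moved stays moved. The work goes in short steps, each a Python script; the robot and the scene stay as the last script left them, time stands still between calls to the robot, and variables do not carry over. Pictures are saved under pics/ and viewed, and the job is handed in when it is done.

```bash
ls; mkdir -p pics
cat > h.py <<'E'
import numpy as np, cv2
from rig import robot
def save(img,name): cv2.imwrite('pics/'+name+'.png',cv2.cvtColor(img,cv2.COLOR_RGB2BGR))
def grab(n,name=None):
    p,d=robot.grab_frame(n)
    if name: save(p,name); np.save('pics/'+name+'.npy',d); 
    return p,d
def K(n):
    i=robot.camera_info(n); f=200/np.tan(np.radians(i['vfov']/2)); return f,i['cx'],i['cy'],np.array(i['view'])
def pt(n,u,v,z):
    "depth z along axis -> world"
    f,cx,cy,V=K(n); c=np.array([(u-cx)/f*z,(v-cy)/f*z,z,1]); return (np.linalg.inv(V)@c)[:3]
def onplane(n,u,v,h):
    f,cx,cy,V=K(n); I=np.linalg.inv(V); o=I[:3,3]; d=I[:3,:3]@np.array([(u-cx)/f,(v-cy)/f,1]); return o+d*(h-o[2])/d[2]
def proj(n,P):
    f,cx,cy,V=K(n); c=V@np.append(P,1); return cx+f*c[0]/c[2], cy+f*c[1]/c[2]
def cloud(n,d):
    f,cx,cy,V=K(n); v,u=np.mgrid[:400,:640]; c=np.stack([(u-cx)/f*d,(v-cy)/f*d,d,np.ones_like(d)],-1); return (c@np.linalg.inv(V).T)[...,:3]
E
python3 - <<'E'
from h import *
for n in('side','top'):
    p,d=grab(n,n+'0'); print(robot.camera_info(n)); print((d>0).mean())
    I=np.linalg.inv(K(n)[3]);print(I)
print(robot.read_tcp_rot(),robot.read_t())
E
```

```text
pics
{'vfov': 57.02238013748328, 'cx': 319.132321598189, 'cy': 198.3330463389316, 'view': array([[-0.84938027, -0.52754939, -0.01564604,  0.52890673],
       [-0.36087196,  0.60214317, -0.71217626,  0.24063207],
       [ 0.38512931, -0.59926225, -0.70182632,  0.77619023],
       [ 0.        ,  0.        ,  0.        ,  1.        ]])}
0.99599609375
[[-0.84938027 -0.36087196  0.38512931  0.2371467 ]
 [-0.52754939  0.60214317 -0.59926225  0.59927097]
 [-0.01564604 -0.71217626 -0.70182632  0.72439848]
 [ 0.          0.          0.          1.        ]]
{'vfov': 44.40240264860197, 'cx': 327.24804103122136, 'cy': 206.17841104960777, 'view': array([[ 1.23849456e-02, -9.99922885e-01, -9.15423149e-04,
         5.88728399e-02],
       [-9.92128473e-01, -1.21743059e-02, -1.24630974e-01,
         5.96429334e-01],
       [ 1.24610218e-01,  2.45176520e-03, -9.92202743e-01,
         1.17796387e+00],
       [ 0.00000000e+00,  0.00000000e+00,  0.00000000e+00,
         1.00000000e+00]])}
0.99608203125
[[ 1.23849456e-02 -9.92128473e-01  1.24610218e-01  4.44219053e-01]
 [-9.99922885e-01 -1.21743059e-02  2.45176520e-03  6.32413222e-02]
 [-9.15423149e-04 -1.24630974e-01 -9.92202743e-01  1.24316644e+00]
 [ 0.00000000e+00  0.00000000e+00  0.00000000e+00  1.00000000e+00]]
[[-9.30258128e-01 -3.66905054e-01 -7.05472601e-04]
 [-3.66905699e-01  9.30257135e-01  1.36780935e-03]
 [ 1.54414756e-04  1.53125769e-03 -9.99998816e-01]] 0.1
```

View pics/side0.png

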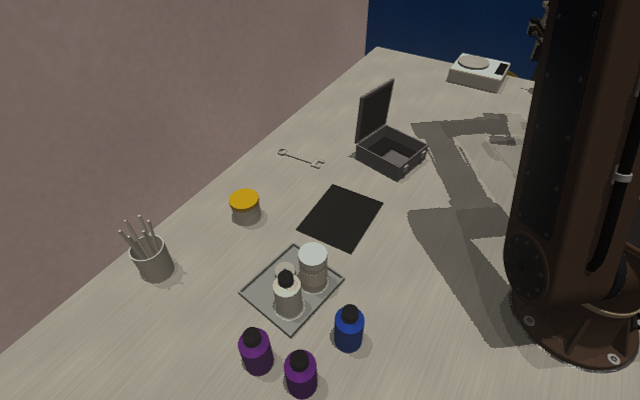

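View pics/top0.png

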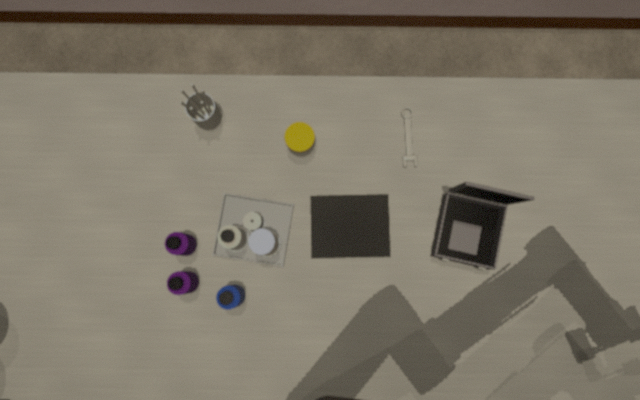

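The side view shows the white bottle at (287,295), the jar at (313,265) and the cup behind them at (285,270), all on the tray. In the top view the tray is at (254,230), the mat at (350,226), the case at (468,232), the tub at (300,138) and the spanner at (408,138). The blue bottle (230,297) and purple bottles (180,243) and (181,283) are decoys. Next I'll crop in closer.

Run:
```python
from h import *
p=cv2.imread('pics/top0.png')
cv2.imwrite('pics/c1.png',cv2.resize(p[185:275,205:305],None,fx=6,fy=6,interpolation=cv2.INTER_CUBIC))
cv2.imwrite('pics/c2.png',cv2.resize(p[170:280,420:540],None,fx=5,fy=5,interpolation=cv2.INTER_CUBIC))
s=cv2.imread('pics/side0.png')
a=cv2.resize(s[230:345,225:360],None,fx=5,fy=5,interpolation=cv2.INTER_CUBIC);cv2.imwrite('pics/c3.png',a)
```

```text
(no output)
```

View pics/c1.png

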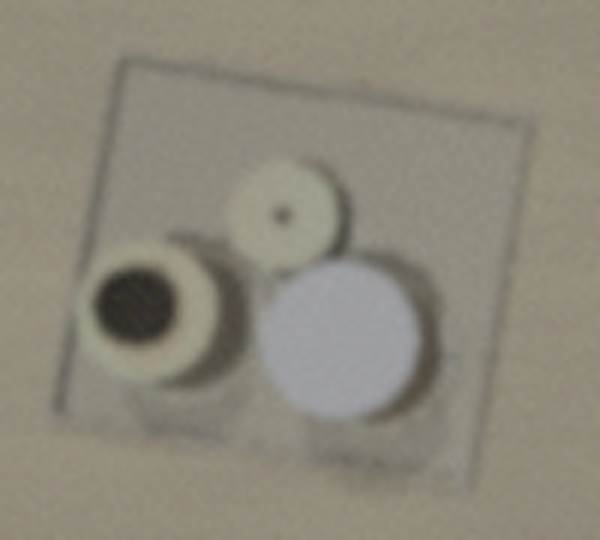

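View pics/c2.png

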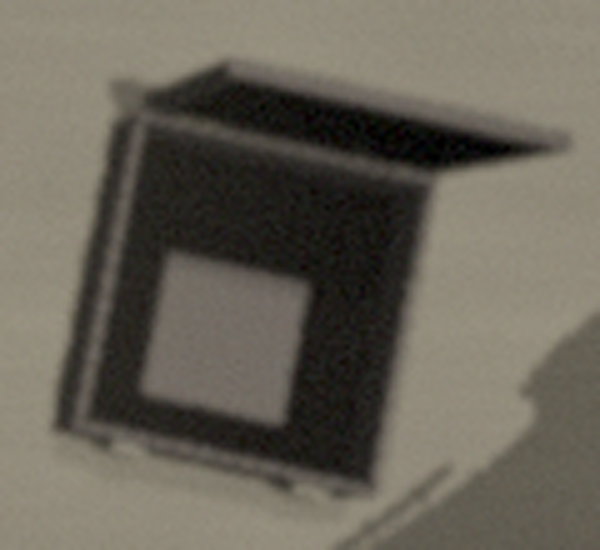

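View pics/c3.png

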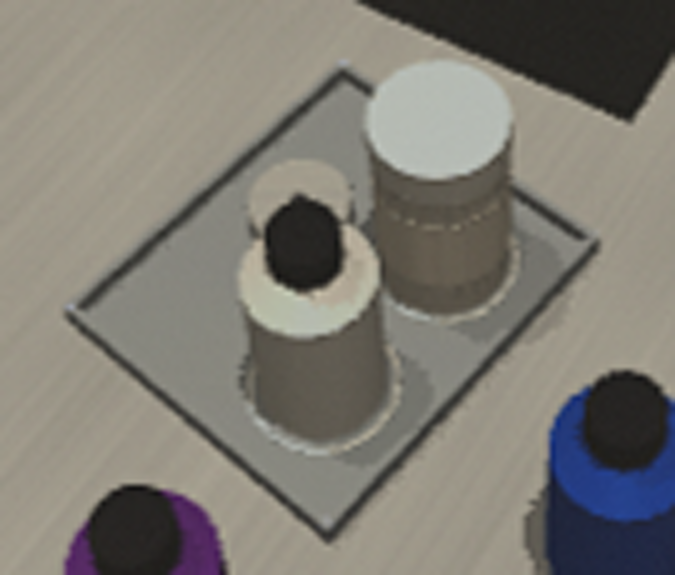

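```bash
cat > m.py <<'E'
from h import *
def q(c,s,o,h): return onplane('top',(c[0]+.5)/s-.5+o[0],(c[1]+.5)/s-.5+o[1],h)
E
python3 - <<'E'
from m import *
np.set_printoptions(precision=4,suppress=True)
o=(205,185)
T=[q(c,6,o,.012) for c in [(122,60),(535,122),(470,490),(55,412)]]
T=np.array(T);print('tray',T,T.mean(0),[np.linalg.norm(T[i]-T[i-1]) for i in range(4)])
for n,c,h in [('jar',(340,340),.108),('cap',(135,305),.118),('body',(148,312),.088),('cup',(283,215),.049)]:print(n,q(c,6,o,h))
# template fit: yaw from tray
ax=(T[0]+T[1]-T[2]-T[3]); print('tray yaw',np.degrees(np.arctan2(ax[1],ax[0])))
P=np.array([q(c,5,(420,170),.005) for c in [(165,252),(312,285),(287,425),(140,392)]])
print('pocket',P,P.mean(0),[np.linalg.norm(P[i]-P[i-1]) for i in range(4)])
a=P[0]+P[1]-P[2]-P[3];print(np.degrees(np.arctan2(a[1],a[0])))
M=np.array([onplane('top',u,v,.003) for u,v in [(310,195.5),(389,194.5),(390,257),(311,258)]]);print('mat',M,M.mean(0))
# depth
for n in('top','side'):
    d=np.load(f'pics/{n}0.npy');C=cloud(n,d)
    t=T.mean(0)
    near=np.hypot(C[...,0]-t[0],C[...,1]-t[1])<.11
    for nm,lo,hi in [('jar',.1,.112),('cap',.113,.125),('cup',.043,.055)]:
        m=near&(C[...,2]>lo)&(C[...,2]<hi); print(n,nm,m.sum(),np.median(C[m],0),C[m].min(0),C[m].max(0))
    m=near&(C[...,2]<.008);print('floor',np.median(C[m],0)[2])
# spanner,tub
print('tub',onplane('top',300,138,.069))
E
```

```text
tray [[0.6253 0.3266 0.012 ]
 [0.601  0.1512 0.012 ]
 [0.4465 0.175  0.012 ]
 [0.4766 0.3488 0.012 ]] [0.5374 0.2504 0.012 ] [np.float64(0.150339875086363), np.float64(0.17707038462135802), np.float64(0.15633270279540243), np.float64(0.17643981016588844)]
jar [0.5031 0.2177 0.108 ]
cap [0.515  0.2953 0.118 ]
body [0.5142 0.2962 0.088 ]
cup [0.5568 0.2505 0.049 ]
tray yaw -8.63413142495943
pocket [[ 0.5683 -0.2521  0.005 ]
 [ 0.5524 -0.3262  0.005 ]
 [ 0.4816 -0.3117  0.005 ]
 [ 0.4973 -0.2381  0.005 ]] [ 0.5249 -0.2821  0.005 ] [np.float64(0.07236995715086696), np.float64(0.07578526990518082), np.float64(0.07223809467149947), np.float64(0.07524689464191617)]
-11.34295140049973
mat [[ 0.627   0.1108  0.003 ]
 [ 0.632  -0.0913  0.003 ]
 [ 0.473  -0.0933  0.003 ]
 [ 0.468   0.1056  0.003 ]] [0.55  0.008 0.003]
top jar 535 [0.5035 0.2178 0.1079] [0.4735 0.1879 0.1009] [0.5317 0.2949 0.112 ]
top cap 144 [0.5136 0.2952 0.1174] [0.4828 0.2078 0.1131] [0.5278 0.3096 0.1224]
top cup 311 [0.5531 0.2503 0.0487] [0.4729 0.1876 0.0432] [0.5779 0.2974 0.0544]
floor 0.0018662970325260542
side jar 663 [0.4997 0.2237 0.1091] [0.4701 0.1886 0.1001] [0.5312 0.3126 0.1116]
side cap 185 [0.5118 0.2988 0.1186] [0.4966 0.2831 0.1131] [0.5267 0.3129 0.1211]
side cup 349 [0.5349 0.2471 0.0498] [0.4705 0.2061 0.0431] [0.577  0.3261 0.0549]
floor 0.0030629752555565437
tub [0.7597 0.1352 0.069 ]
```

Run:
```python
from m import *
np.set_printoptions(precision=4,suppress=True)
for yaw in (-11.3,):
  y=np.radians(yaw);ex=np.array([np.cos(y),np.sin(y),0]);ey=np.array([-np.sin(y),np.cos(y),0]);p0=np.array([.5249,-.2821,.005])
  for n in('top','side'):
    d=np.load(f'pics/{n}0.npy');C=cloud(n,d)-p0
    L=np.stack([C@ex,C@ey,C[...,2]],-1)
    m=(abs(L[...,1])<.07)&(L[...,0]>.04)&(L[...,0]<.16)&(L[...,2]>.07)&(L[...,2]<.25)
    print(n,m.sum()); A=L[m]
    if len(A)>20:
      c=np.polyfit(A[:,2],A[:,0],1);print('x(z)',c,'x at hinge',np.polyval(c,.0505),'ang',np.degrees(np.arctan2(1,-c[0])), A.max(0),A.min(0))
      k=np.linalg.lstsq(np.c_[A[:,1:],np.ones(len(A))],A[:,0],rcond=None)[0];print('plane',k)
    m=(abs(L[...,0])<.2)&(abs(L[...,1])<.12)&(L[...,2]>.044)&(L[...,2]<.056); A=L[m]; print('rim',len(A),np.percentile(A,[1,50,99],axis=0))
    m=(abs(L[...,0])<.03)&(abs(L[...,1])<.03);print('floor z',np.median(L[m][:,2]))
for n,(u,v) in dict(blue=(230,297),pur=(181,283)).items(): print(n,onplane('top',u,v,.115))
# overlay of models
img=cv2.imread('pics/top0.png');img=cv2.resize(img,None,fx=2.5,fy=2.5)[380:730,400:1400]
def rect(c,yaw,xs,ys,z,col):
    a=np.radians(yaw);R=np.array([[np.cos(a),-np.sin(a)],[np.sin(a),np.cos(a)]])
    pts=[]
    for x,yy in [(xs[0],ys[0]),(xs[1],ys[0]),(xs[1],ys[1]),(xs[0],ys[1])]:
        P=np.append(np.array(c)+R@[x,yy],z);u,v=proj('top',P);pts.append(((u+.5)*2.5-400,(v+.5)*2.5-380))
    cv2.polylines(img,[np.array(pts).round().astype(int)],True,col,1)
rect((.5385,.252),-8.4,(-.08,.08),(-.09,.09),.012,(0,0,255))
rect((.55,.008),1.3,(-.08,.08),(-.1,.1),.003,(0,0,255))
rect((.5249,-.2821),-11.3,(-.037,.037),(-.037,.037),.013,(0,0,255))
rect((.5249,-.2821),-11.3,(-.065,.095),(-.075,.075),.055,(0,255,0))
cv2.imwrite('pics/ov.png',cv2.resize(img,(800,280)))
```

```text
top 846
x(z) [-0.0342  0.0933] x at hinge 0.09154659386059742 ang 88.0422878284513 [0.0938 0.07   0.2179] [ 0.0824 -0.0699  0.07  ]
plane [ 0.0178 -0.0339  0.0932]
rim 617 [[-0.0663 -0.0745  0.0443]
 [ 0.0171 -0.0057  0.0494]
 [ 0.0951  0.0763  0.0547]]
floor z -0.00016344926408528703
side 1159
x(z) [-0.0537  0.0942] x at hinge 0.0914989143530469 ang 86.92738807525721 [0.0934 0.07   0.2134] [ 0.0794 -0.0699  0.0701]
plane [ 0.0196 -0.0537  0.0941]
rim 450 [[-0.0689 -0.0742  0.0441]
 [ 0.0173  0.0105  0.0494]
 [ 0.0943  0.0785  0.0554]]
floor z 0.0007237134829187241
blue [0.3756 0.284  0.115 ]
pur [0.4056 0.3967 0.115 ]
```

View pics/ov.png

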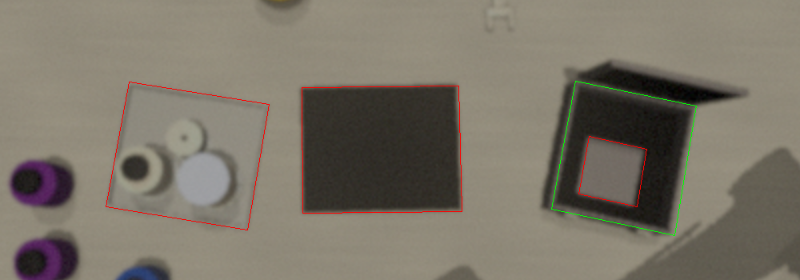

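The model overlays match the top image to within 1–2 mm. The lid is at about 1.53 rad. The meant bottle is the white one at top-view pixel (228,236); the blue and purple ones are off the tray. I'll move the jar first.

```bash
cat > r.py <<'E'
from m import *
np.set_printoptions(precision=4,suppress=True)
def ori(yaw):
    "tool down, tool y (jaws) at yaw deg"
    a=np.radians(yaw);z=np.array([0,0,-1.]);y=np.array([np.cos(a),np.sin(a),0]);return np.column_stack([np.cross(y,z),y,z])
JAR=(.503,.2172); BOT=(.5146,.296); CUP=(.5565,.2499)
JM=(.55,.056); BM=(.55,-.042)
YT=-8.4
PK=np.array([.5235,-.282]); YC=-12.
def st(s): print(s,'t=%.1f'%robot.read_t(),'p',robot.read_position(),'F',robot.read_force(),'w %.3f'%robot.read_grip_width(),flush=True)
E
python3 - <<'E'
from r import *
for y in (YT,YT+180,YT-180,YC+90,YC-90):
  for n,p in dict(jar=JAR,jm=JM,pk=PK).items(): print(y,n,robot.ik([*p,.2],ori(y)))
E
```

```text
-8.4 jar [ 43.8467   9.7427 -17.7038   0.     -62.5535 127.7533]
-8.4 jm [ 26.1136  10.2109 -17.117    0.     -62.6721 145.4864]
-8.4 pk None
171.6 jar [ 43.8467   9.7427 -17.7038   0.     -62.5535 -52.2467]
171.6 jm [ 26.1136  10.2109 -17.117    0.     -62.6721 -34.5136]
171.6 pk [ -9.4929  14.1081 -12.0274   0.     -63.8645   1.0929]
-188.4 jar [ 43.8467   9.7427 -17.7038   0.     -62.5535 -52.2467]
-188.4 jm [ 26.1136  10.2109 -17.117    0.     -62.6721 -34.5136]
-188.4 pk [ -9.4929  14.1081 -12.0274   0.     -63.8645   1.0929]
78.0 jar [  43.8467    9.7427  -17.7038    0.      -62.5535 -145.8467]
78.0 jm [  26.1136   10.2109  -17.117     0.      -62.6721 -128.1136]
78.0 pk [ -9.4929  14.1081 -12.0274   0.     -63.8645 -92.5071]
-102.0 jar [ 43.8467   9.7427 -17.7038   0.     -62.5535  34.1533]
-102.0 jm [ 26.1136  10.2109 -17.117    0.     -62.6721  51.8864]
-102.0 pk [ -9.4929  14.1081 -12.0274   0.     -63.8645  87.4929]
```

```bash
sed -i 's/^YT=.*/YT=171.6/' r.py
python3 - <<'E'
from r import *
p=robot.read_position()
robot.servo_line([p[0],p[1],.34],speed=.3); st('up')
robot.goto([*JAR,.25],ori(YT)); st('above')
print(robot.read_qpos())
robot.servo_line([*JAR,.130],speed=.25); 
grab('top','a1'); s,_=grab('side','a1s'); st('pre')
E
python3 - <<'E'
import cv2
a=cv2.imread('pics/a1s.png')[190:350,220:380];b=cv2.imread('pics/a1.png')[160:280,190:310]
cv2.imwrite('pics/a1c.png',cv2.hconcat([cv2.resize(a,(400,400),interpolation=2),cv2.resize(b,(400,400),interpolation=2)]))
E
```

```text
up t=0.6 p [ 0.2477 -0.6275  0.341 ] F [ 0.4514  0.2825 -0.5398] w 1.001
above t=3.7 p [0.5033 0.2167 0.2501] F [ 0.6273 -0.4514  0.071 ] w 0.997
[ 43.7878   7.7123 -13.3866   0.0068 -68.9003 -52.2438]
pre t=4.5 p [0.5042 0.2179 0.1319] F [-0.2512  0.3365  0.5081] w 1.002
```

View pics/a1c.png

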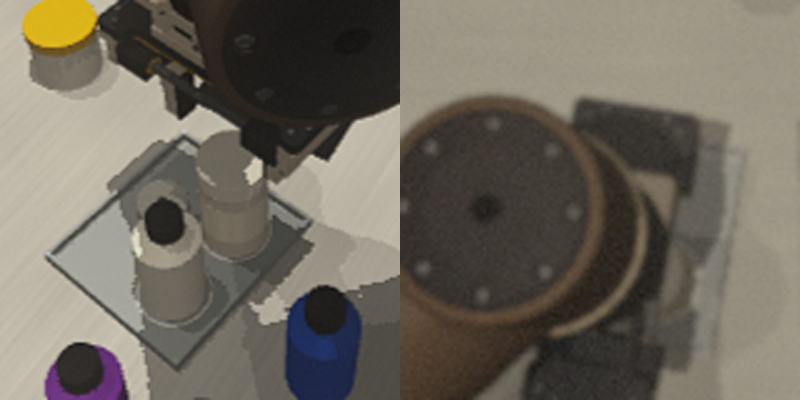

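The fingers straddle the jar: its lid is at (232,150) in the side crop, with fingers at (185,85) and (290,165). Now descend and grip.

```bash
python3 - <<'E'
from r import *
robot.servo_line([*JAR,.056],speed=.12); st('down')
robot.move_gripper(0.0); st('grip')
robot.servo_line([*JAR,.075],speed=.08); st('lift')
print('expect w',60/88)
grab('side','a2s')
E
python3 - <<'E'
import cv2
a=cv2.imread('pics/a2s.png')[190:350,220:380]
cv2.imwrite('pics/a2c.png',cv2.resize(a,(500,500),interpolation=2))
E
```

```text
down t=5.2 p [0.5035 0.2176 0.0568] F [ 0.5937 -0.4698  0.4873] w 0.997
grip t=5.8 p [0.503  0.2173 0.0563] F [-1.013   0.4731  3.5528] w 0.681
lift t=6.2 p [0.5031 0.2173 0.0752] F [-0.3355  0.2107 -2.1212] w 0.689
expect w 0.6818181818181818
```

View pics/a2c.png

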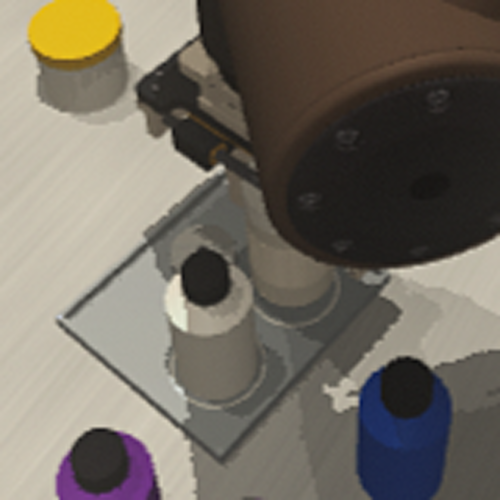

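The jar is held (width 0.68, weight about 3 N), and the bottle and cup are undisturbed. Carry the jar to the mat.

```bash
python3 - <<'E'
from r import *
robot.servo_line([*JAR,.13],speed=.2)
robot.servo_line([*JM,.13],ori(YT),speed=.2); st('over')
robot.servo_line([*JM,.0575],speed=.1); robot.dwell(.15); st('down')
robot.move_gripper(1.0); st('rel')
robot.servo_line([*JM,.19],speed=.2)
robot.goto([*BOT,.2],ori(YT)); st('above bottle')
grab('top','a3');grab('side','a3s')
E
python3 - <<'E'
import cv2
a=cv2.imread('pics/a3s.png')[150:350,200:400];b=cv2.imread('pics/a3.png')[160:280,250:410]
cv2.imwrite('pics/a3c.png',cv2.hconcat([cv2.resize(a,(400,400),interpolation=2),cv2.resize(b,(400,400),interpolation=2)]))
E
```

```text
over t=7.7 p [0.5497 0.0564 0.1296] F [ 0.0436  0.6179 -2.5109] w 0.680
down t=8.7 p [0.5503 0.0562 0.0578] F [ 0.2291 -0.0797 -2.1009] w 0.680
rel t=9.4 p [0.55   0.056  0.0575] F [-0.5151  0.4058 -0.0434] w 0.995
above bottle t=11.2 p [0.5143 0.2955 0.1992] F [ 0.2233 -0.4265  0.3958] w 1.005
```

View pics/a3c.png

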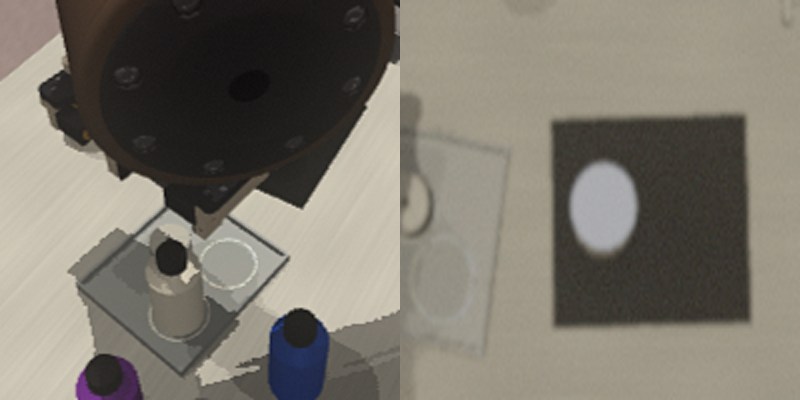

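The jar stands on the mat at (603,207) in the right crop and its ring on the tray is empty. Bottle next.

```bash
python3 - <<'E'
from r import *
robot.servo_line([*BOT,.13],speed=.25)
robot.servo_line([*BOT,.0555],speed=.12); st('down')
robot.move_gripper(0.0); st('grip'); print(56/88)
robot.servo_line([*BOT,.13],speed=.15); st('lift')
robot.servo_line([BM[0],.16,.19],ori(YT),speed=.25)
robot.servo_line([*BM,.19],ori(YT),speed=.25); st('over')
robot.servo_line([*BM,.0562],speed=.12); robot.dwell(.15); st('down')
robot.move_gripper(1.0); st('rel')
robot.servo_line([*BM,.20],speed=.25)
robot.goto([*CUP,.20],ori(YT)); st('above cup')
grab('top','a4');grab('side','a4s')
E
python3 - <<'E'
import cv2
a=cv2.imread('pics/a4s.png')[150:350,200:400];b=cv2.imread('pics/a4.png')[160:280,250:410]
cv2.imwrite('pics/a4c.png',cv2.hconcat([cv2.resize(a,(400,400),interpolation=2),cv2.resize(b,(400,400),interpolation=2)]))
E
```

```text
down t=12.5 p [0.5153 0.2966 0.0566] F [0.2212 1.1579 0.1799] w 1.003
grip t=13.1 p [0.5146 0.2961 0.0557] F [-0.9375  0.6797  2.5823] w 0.629
0.6363636363636364
lift t=13.7 p [0.514  0.2956 0.1291] F [-0.478  -0.045  -3.3034] w 0.634
over t=15.5 p [ 0.55   -0.0412  0.1898] F [-0.1122 -0.5597 -1.8069] w 0.630
down t=16.9 p [ 0.5503 -0.0419  0.0565] F [-0.2643 -0.3875 -0.5823] w 0.633
rel t=17.6 p [ 0.55   -0.042   0.0562] F [ 1.0133 -0.4411 -0.4775] w 1.001
above cup t=19.5 p [0.5565 0.2489 0.1996] F [ 0.6818  1.1805 -0.1138] w 0.999
```

View pics/a4c.png

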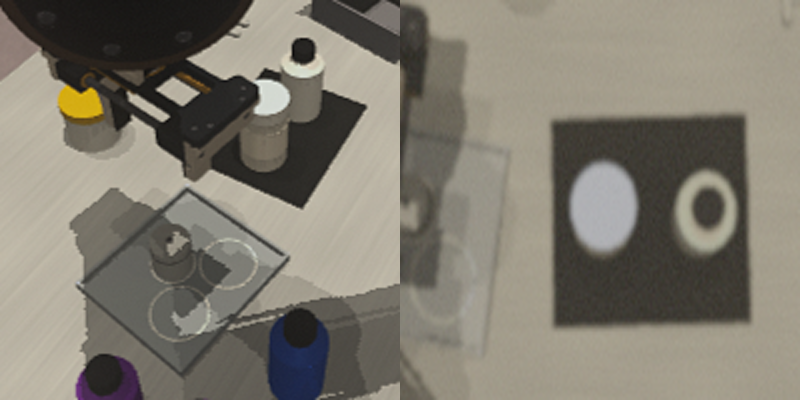

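Both now stand on the mat, jar at (603,207) and bottle at (708,210) in the right crop. The cup is alone on the tray at (172,245) in the left crop. Next grip the cup with the jaws along the tray's y, so the fingertips stay inside the rim.

```bash
python3 - <<'E'
from r import *
YG=-98.4
robot.goto([*CUP,.15],ori(YG)); st('turned')
robot.servo_line([*CUP,.016],speed=.12); st('down')
robot.move_gripper(0.0); st('grip'); print(46/88)
robot.servo_line([*CUP,.06],speed=.12); st('lift')
robot.servo_line([*CUP,.24],speed=.25)
robot.goto([*PK,.26],ori(YC-90)); st('over case')
grab('top','a5');grab('side','a5s')
E
python3 - <<'E'
import cv2
a=cv2.imread('pics/a5s.png')[50:250,260:460];b=cv2.imread('pics/a5.png')[130:290,400:560]
cv2.imwrite('pics/a5c.png',cv2.hconcat([cv2.resize(a,(400,400),interpolation=2),cv2.resize(b,(400,400),interpolation=2)]))
E
```

```text
turned t=21.0 p [0.5567 0.2496 0.1502] F [ 0.382  -0.5032  0.8208] w 0.999
down t=22.2 p [0.5569 0.2503 0.0167] F [-0.2805 -0.1565  0.0636] w 0.997
grip t=23.0 p [0.5565 0.2499 0.016 ] F [-0.5386 -0.5758  1.0807] w 0.521
0.5227272727272727
lift t=23.5 p [0.5562 0.2498 0.0598] F [ 0.3513  0.3375 -1.9752] w 0.520
over case t=26.3 p [ 0.5239 -0.2813  0.2599] F [ 1.0303 -0.2095 -1.7791] w 0.519
```

View pics/a5c.png

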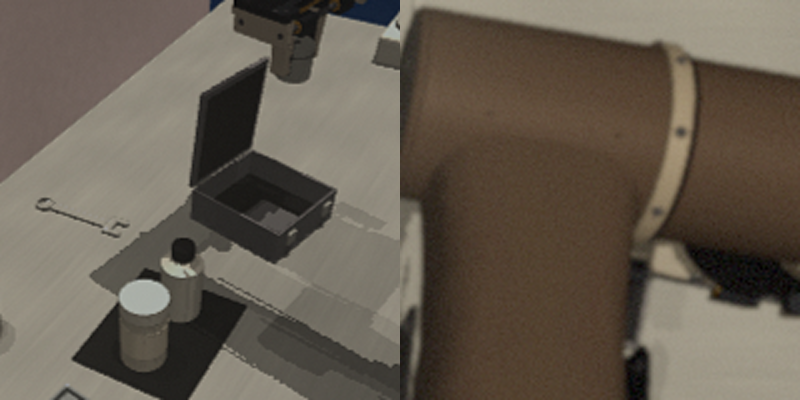

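Run:
```python
from r import *
def ana(n,f,tcp,j1,below=False):
    d=np.load(f'pics/{f}.npy');C=cloud(n,d); C=C[(d>0)]
    a=np.radians(j1);R=np.array([[np.cos(a),np.sin(a),0],[-np.sin(a),np.cos(a),0],[0,0,1]])
    L=(C-np.array(tcp))@R.T
    m=(abs(L[:,0])<.2)&(abs(L[:,1])<.3)&(L[:,2]>.06)
    L=L[m]
    print(f,'x vs z bins of arm surface rel TCP')
    for z in np.arange(.06,.6,.04):
        k=(L[:,2]>z)&(L[:,2]<z+.04)
        if k.sum()>5: print('%.2f n%d'%(z,k.sum()),np.percentile(L[k,0],[1,99]),np.percentile(L[k,1],[1,99]))
ana('top','a5',(.5235,-.282,.26),-9.5)
ana('side','a1s',(.503,.2172,.13),43.8)
ana('side','a4s',(.5565,.25,.20),44)
```

```text
a5 x vs z bins of arm surface rel TCP
0.06 n283 [-0.0421 -0.0228] [-0.0852  0.0421]
0.10 n206 [-0.0418 -0.0162] [-0.0931  0.0524]
0.14 n261 [-0.0379 -0.0147] [0.0098 0.0532]
0.18 n162 [-0.0451 -0.02  ] [-0.0014  0.0429]
0.22 n233 [-0.0451 -0.0245] [-0.0053  0.0398]
0.26 n207 [-0.0452 -0.03  ] [-0.0043  0.0357]
0.30 n202 [-0.0501 -0.0363] [-0.0219  0.0329]
0.34 n338 [-0.0479  0.0382] [-0.0075  0.2639]
0.38 n6700 [-0.1465  0.0444] [0.0098 0.2635]
0.42 n17746 [-0.1834  0.038 ] [0.0001 0.2553]
0.46 n7858 [-0.1987 -0.1002] [0.1419 0.2448]
0.50 n260 [-0.1999 -0.1915] [0.1699 0.2178]
a1s x vs z bins of arm surface rel TCP
0.06 n815 [-0.0628  0.0848] [-0.0446  0.0966]
0.10 n767 [-0.0446  0.0861] [-0.0692  0.0984]
0.14 n271 [0.0255 0.0587] [-0.0223  0.0316]
0.18 n142 [0.0294 0.0464] [0.0042 0.0372]
0.22 n211 [0.0321 0.0464] [0.0024 0.0348]
0.26 n130 [0.0362 0.0464] [0.0018 0.0299]
0.30 n247 [-0.0189  0.051 ] [-0.0087  0.2606]
0.34 n2792 [-0.0441  0.0487] [0.0099 0.2639]
0.38 n9661 [-0.0885  0.0483] [0.0164 0.2638]
0.42 n17936 [-0.1273  0.042 ] [-0.0188  0.2599]
0.46 n13213 [-0.1877 -0.0396] [0.1698 0.2473]
0.50 n4904 [-0.1896 -0.0834] [0.1834 0.2474]
a4s x vs z bins of arm surface rel TCP
0.06 n1169 [-0.0833  0.0828] [-0.0454  0.0963]
0.10 n1396 [-0.0847  0.0319] [-0.0005  0.0976]
0.30 n305 [-0.0168  0.0307] [0.2566 0.2608]
0.34 n5035 [-0.0564  0.0516] [0.2341 0.2634]
0.38 n14473 [-0.154   0.0502] [0.0896 0.2632]
0.42 n17680 [-0.1909  0.0287] [0.1392 0.2589]
```

The wrist tube stays at least 0.32 m above the TCP and within ±50 mm in x, so it clears the lid. Lower the cup.

```bash
python3 - <<'E'
from r import *
robot.servo_line([*PK,.09],speed=.2); st('pre')
robot.servo_line([*PK,.0195],speed=.07); robot.dwell(.1); st('a')
z=.0195
while z>.0165 and robot.read_force()[2]<1.5:
    z-=.0006; robot.servo_line([*PK,z],speed=.02)
robot.dwell(.1); st('down')
robot.move_gripper(0.70); st('rel')
robot.servo_line([*PK,.12],speed=.15)
robot.servo_line([*PK,.30],speed=.3)
# move off to look: toward -x case side
robot.goto([.40,-.45,.33],ori(YC-90)); st('off')
grab('top','a6');grab('side','a6s')
E
python3 - <<'E'
import cv2
a=cv2.imread('pics/a6s.png')[60:220,300:460];b=cv2.imread('pics/a6.png')[160:290,410:540]
cv2.imwrite('pics/a6c.png',cv2.hconcat([cv2.resize(a,(400,400),interpolation=2),cv2.resize(b,(400,400),interpolation=2)]))
E
```

```text
pre t=27.4 p [ 0.5244 -0.2822  0.091 ] F [ 0.8458  0.1553 -1.6658] w 0.524
a t=28.7 p [ 0.5239 -0.2821  0.0201] F [ 0.1941 -0.7387 -2.4192] w 0.518
down t=29.5 p [ 0.5236 -0.282   0.018 ] F [-1.059   1.0392  3.8722] w 0.523
rel t=30.1 p [ 0.5235 -0.282   0.0176] F [ 0.4483  0.3927 -0.4704] w 0.697
off t=32.5 p [ 0.3996 -0.45    0.3288] F [ 0.6817 -0.5518 -0.4598] w 0.693
```

View pics/a6c.png

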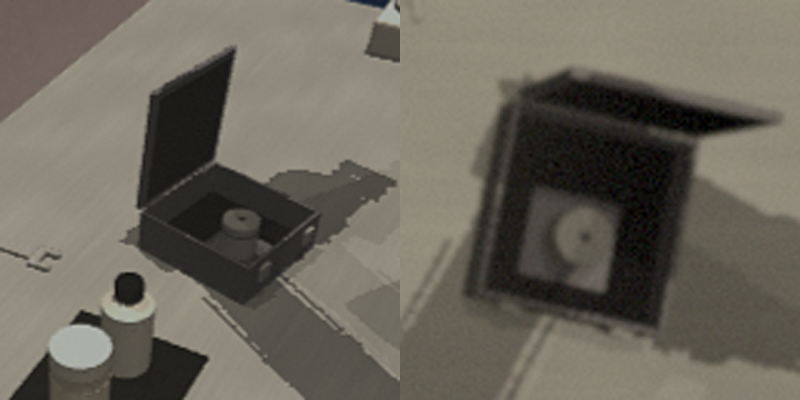

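The cup stands in the pocket: side crop (240,225), top crop (583,237), the small offset being perspective. Contact came at z = 0.018, as expected. Now close the lid, pushing its outer face with the shut fingers along the lid's arc.

Run:
```python
from r import *
d=np.load('pics/a6.npy');C=cloud('top',d);m=(np.hypot(C[...,0]-PK[0],C[...,1]-PK[1])<.02)&(C[...,2]>.03);print('cup top z',np.median(C[m],0))
a=np.radians(YC);ex=np.array([np.cos(a),np.sin(a)])
O=ori(YC-90)
W=lambda x,z:[*(PK+ex*x),z+.005]
robot.move_gripper(0.0)
robot.goto(W(.15,.31),O); st('behind')
robot.servo_line(W(.145,.19),speed=.2); st('low')
h=(.095,.0505)
for th in np.radians(np.arange(88,1,-6)):
    r=.145;t=.008;w=.0095
    x=h[0]-r*np.cos(th)+t*np.sin(th)+w; z=h[1]+r*np.sin(th)+t*np.cos(th)
    robot.servo_line(W(x,z),speed=.15)
    f=robot.read_force()
    if np.linalg.norm(f)>30: st('FORCE'); break
    if int(round(np.degrees(th)))%12==4: print(round(np.degrees(th)),f)
st('end')
```

```text
cup top z [ 0.523  -0.2824  0.0507]
behind t=34.8 p [ 0.6694 -0.3141  0.3157] F [-0.2304  0.0736  0.4501] w 0.002
low t=35.6 p [ 0.6657 -0.3131  0.1968] F [-0.1752  0.5523  1.473 ] w 0.005
88 [0.8717 0.3509 0.7075]
76 [ 0.7092 -0.2426  0.0195]
64 [-0.4629  0.2349  0.8512]
52 [ 0.057  -0.464  -0.6717]
40 [ 0.3798 -0.2569  0.6029]
28 [ 0.7261 -0.368   0.1431]
16 [0.0264 0.3862 0.5895]
4 [ 0.168  -0.5513  0.2396]
end t=39.5 p [ 0.4846 -0.2738  0.0737] F [ 0.168  -0.5513  0.2396] w 0.002
```

```bash
python3 - <<'E'
from r import *
p=robot.read_position();xy=p[:2];z=p[2]
while z>.056:
    z-=.001; robot.servo_line([*xy,z],speed=.03); f=robot.read_force()
    if f[2]>12: break
robot.dwell(.2); st('press')
robot.servo_line([*xy,.12],speed=.2); robot.servo_line([*xy,.30],speed=.3)
robot.goto([.42,-.47,.33],ori(YC-90)); st('off')
grab('top','a7');grab('side','a7s')
d=np.load('pics/a7.npy');C=cloud('top',d)
a=np.radians(YC);ex=np.array([np.cos(a),np.sin(a)]);ey=np.array([-ex[1],ex[0]])
for x in(-.05,-.02,.02,.06,.09):
    q=PK+ex*x;m=np.hypot(C[...,0]-q[0],C[...,1]-q[1])<.012;print(x,'z',np.median(C[m][:,2]))
E
python3 - <<'E'
import cv2
a=cv2.imread('pics/a7s.png')[60:220,300:460];b=cv2.imread('pics/a7.png')[160:290,410:540]
cv2.imwrite('pics/a7c.png',cv2.hconcat([cv2.resize(a,(400,400),interpolation=2),cv2.resize(b,(400,400),interpolation=2)]))
E
```

```text
press t=42.7 p [ 0.4847 -0.2739  0.0635] F [-6.0788  4.2724 17.6207] w 0.005
off t=44.7 p [ 0.4195 -0.4701  0.3285] F [ 0.3418 -0.3506 -0.3622] w 0.006
-0.05 z 0.06402002483607627
-0.02 z 0.06396479087741769
0.02 z 0.06349126292359542
0.06 z 0.06399824044422586
0.09 z 0.06342177775627311
```

View pics/a7c.png

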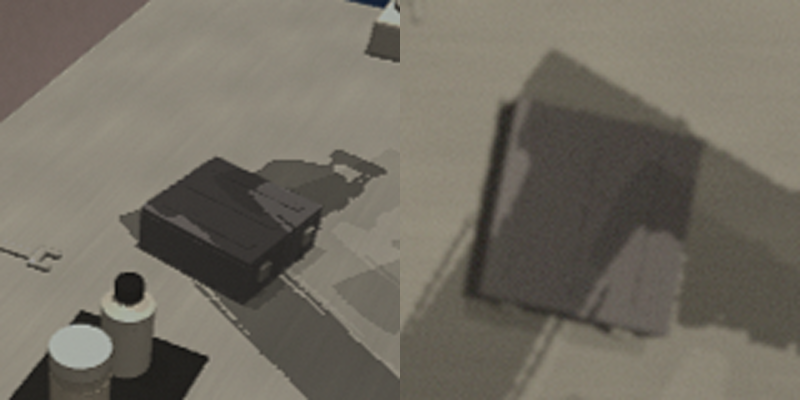

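The lid is flat at z = 0.0635–0.064 along its whole length, so it is fully closed. Next check the jar and bottle on the mat, then return the bottle.

```bash
python3 - <<'E'
from r import *
d=np.load('pics/a7.npy');C=cloud('top',d)
for n,c,h in(('jar',JM,.108),('cap',BM,.118)):
    m=(np.hypot(C[...,0]-c[0],C[...,1]-c[1])<.045)&(abs(C[...,2]-h)<.007);print(n,m.sum(),C[m].mean(0),c)
robot.goto([*BM,.24],ori(YT)); st('above'); robot.move_gripper(1.0)
robot.servo_line([*BM,.13],speed=.25)
robot.servo_line([*BM,.0562],speed=.12); st('down')
robot.move_gripper(0.0); st('grip')
robot.servo_line([*BM,.19],speed=.2); st('lift')
robot.servo_line([.545,.18,.19],ori(YT),speed=.25)
robot.servo_line([*BOT,.14],ori(YT),speed=.2); st('over')
robot.servo_line([*BOT,.0562],speed=.1); robot.dwell(.15); st('down')
robot.move_gripper(1.0); st('rel')
robot.servo_line([*BOT,.20],speed=.2)
robot.goto([*JM,.2],ori(YT)); st('above jar')
grab('top','a8');grab('side','a8s')
E
python3 - <<'E'
import cv2
a=cv2.imread('pics/a8s.png')[150:350,200:400];b=cv2.imread('pics/a8.png')[170:290,200:320]
cv2.imwrite('pics/a8c.png',cv2.hconcat([cv2.resize(a,(400,400),interpolation=2),cv2.resize(b,(400,400),interpolation=2)]))
E
```

```text
jar 537 [0.5502 0.0564 0.1083] (0.55, 0.056)
cap 138 [ 0.5501 -0.0408  0.1178] (0.55, -0.042)
above t=46.8 p [ 0.5501 -0.0421  0.2402] F [ 0.1493  0.6037 -0.631 ] w 0.004
down t=49.6 p [ 0.5508 -0.0419  0.0572] F [0.4547 0.8454 0.0075] w 0.998
grip t=50.2 p [ 0.55   -0.042   0.0563] F [-1.9069  0.8051  2.6373] w 0.633
lift t=51.1 p [ 0.549  -0.042   0.1886] F [ 0.5786 -0.3209 -2.6482] w 0.635
over t=52.9 p [0.5149 0.2953 0.1404] F [ 0.4455  0.8902 -0.6739] w 0.634
down t=54.0 p [0.5148 0.296  0.0562] F [-0.1454 -0.235  -1.3246] w 0.633
rel t=54.8 p [0.5146 0.296  0.0562] F [0.4139 0.2019 0.7454] w 0.997
above jar t=56.6 p [0.5501 0.0566 0.1997] F [ 0.392   1.1409 -0.0805] w 0.997
```

View pics/a8c.png

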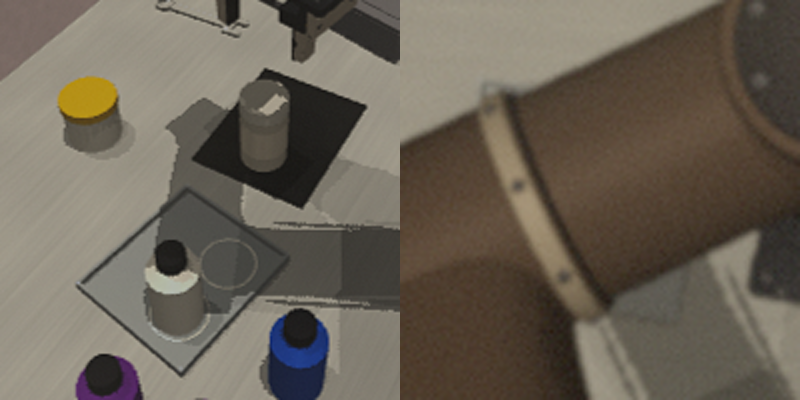

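The bottle stands upright in its ring at (172,290) in the left crop. Now the jar.

```bash
python3 - <<'E'
from r import *
robot.servo_line([*JM,.12],speed=.25)
robot.servo_line([*JM,.0565],speed=.12); st('down')
robot.move_gripper(0.0); st('grip')
robot.servo_line([*JM,.14],speed=.2); st('lift')
robot.servo_line([*JAR,.14],ori(YT),speed=.2); st('over')
robot.servo_line([*JAR,.0568],speed=.1); robot.dwell(.15); st('down')
robot.move_gripper(1.0); st('rel')
robot.servo_line([*JAR,.25],speed=.2)
robot.goto([.50,-.12,.35],ori(YT)); st('off')
robot.dwell(.3)
grab('top','a9');grab('side','a9s')
def m(n):
    d=np.load(f'pics/{n}.npy');C=cloud('top',d)
    return [C[(np.hypot(C[...,0]-c[0],C[...,1]-c[1])<.04)&(abs(C[...,2]-h)<.006)].mean(0) for c,h in((JAR,.108),(BOT,.118))]
print('before',m('top0'));print('after',m('a9'))
E
python3 - <<'E'
import cv2
p=lambda f:cv2.imread(f'pics/{f}.png')
r=lambda x:cv2.resize(x,(400,290),interpolation=2)
A=lambda f:p(f)[190:270,200:310]
B=lambda f:p(f)[230:345,225:360]
cv2.imwrite('pics/a9c.png',cv2.vconcat([cv2.hconcat([r(A('top0')),r(A('a9'))]),cv2.hconcat([r(B('side0')),r(B('a9s'))])]))
E
```

```text
down t=57.9 p [0.5509 0.0563 0.0577] F [ 0.157   0.7854 -0.2483] w 1.001
grip t=58.4 p [0.5502 0.056  0.0568] F [-0.9847 -0.0656  3.8985] w 0.674
lift t=59.0 p [0.5493 0.056  0.1393] F [ 0.1001 -0.1662 -3.2157] w 0.682
over t=60.0 p [0.5028 0.2165 0.1395] F [ 0.0688  0.4161 -2.6667] w 0.679
down t=61.1 p [0.5032 0.2173 0.0568] F [-0.411   0.102  -1.9984] w 0.678
rel t=61.8 p [0.503  0.2172 0.0568] F [-0.137   0.1397  0.0013] w 0.998
off t=64.3 p [ 0.5001 -0.1193  0.3493] F [-0.1417  0.2226 -0.1898] w 0.999
before [array([0.5025, 0.2173, 0.1082]), array([0.514 , 0.296 , 0.1177])]
after [array([0.502 , 0.2458, 0.1082]), array([0.5149, 0.2961, 0.1177])]
```

View pics/a9c.png

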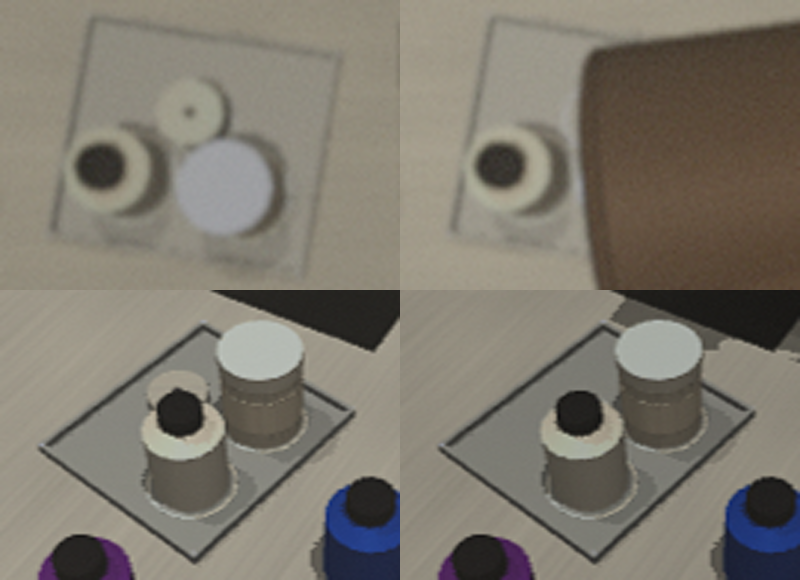

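View pics/a9s.png

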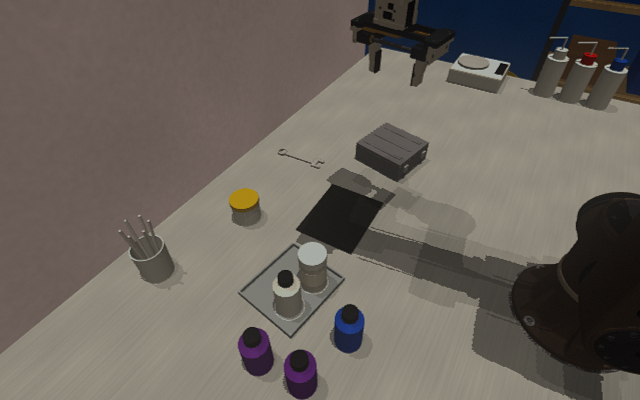

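In the side view the jar and bottle match their starting picture, and the case is shut. The top view's jar reading is invalid because the arm hides it. I'll move aside, check once more, then hand in.

Run:
```python
from r import *
robot.goto([.42,-.47,.35],ori(YC-90)); robot.dwell(.2)
p,_=grab('top','b1')
def m(n):
    d=np.load(f'pics/{n}.npy');C=cloud('top',d)
    r=[C[(np.hypot(C[...,0]-c[0],C[...,1]-c[1])<.04)&(abs(C[...,2]-h)<.006)].mean(0) for c,h in((JAR,.108),(BOT,.118),((.7597,.1352),.069))]
    a=np.radians(YC);
    for x in(-.05,.02,.08):
        q=PK+np.array([np.cos(a),np.sin(a)])*x; r.append(np.median(C[np.hypot(C[...,0]-q[0],C[...,1]-q[1])<.012][:,2]))
    return r
print(m('top0'));print(m('b1'));st('')
```

```text
[array([0.5025, 0.2173, 0.1082]), array([0.514 , 0.296 , 0.1177]), array([0.7623, 0.1365, 0.0687]), np.float64(0.012375980584661272), np.float64(0.005033160917864099), np.float64(0.05418039707995459)]
[array([0.5032, 0.2172, 0.1082]), array([0.5145, 0.2961, 0.1177]), array([0.7622, 0.1363, 0.0689]), np.float64(0.06327671466630225), np.float64(0.06421286045968455), np.float64(0.06439978292246362)]
 t=66.8 p [ 0.4203 -0.4697  0.3501] F [0.6792 0.4744 0.3296] w 1.001
```

View pics/b1.png

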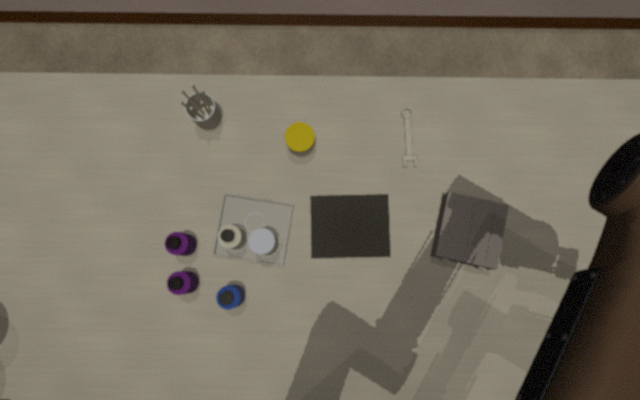

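The top view shows the jar at (262,241) and the bottle at (230,237), as at the start. The case is shut at (470,230), and the tub and spanner are unmoved.

```bash
python3 -c "
from rig import robot
print(robot.job_done(), robot.read_t())"
```

```text
the job is handed in; nothing more can be done
the job is handed in; nothing more can be done
```

The job is done and handed in, with the clock at about 67 s just before (limit 141 s). I stood the jar and then the bottle on the mat, set the cup in the foam pocket and closed the lid. Then I put the bottle and the jar back on their tray places.

The last checks showed:
- **Jar and bottle:** both upright, and within about 1 mm of where they started, measured in the top view.
- **Cup:** its top was at z = 0.0507 m before closing (0.051 expected, rim at 0.055), so it was fully down.
- **Lid:** its top is flat at about 0.064 m from edge to hinge, so it is fully closed.
- **Tub and spanner:** the tub is unmoved by measurement. The spanner looks unmoved in the picture.

One intermediate jar reading was wrong because the arm hid the jar; the repeat with the arm moved aside agreed. On first setting the jar on the mat I released it about 1 mm high, and it stayed upright.

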